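# Take the tall heel out of the drying box

## Robot

A 7-joint arm with a two-finger parallel gripper is mounted at the origin on the work surface. World frame = base frame: x ahead of the robot, y to its left, z up, the work surface at z = 0. Lengths are in m, angles in rad, forces in N, time in s.
With the tool pointing down it reaches from about 0.425 to 0.8 m from the base axis. Payload 8.3 kg.
Tool frame: the origin (TCP) lies at the very end of the fingers, on their centre line; the grasp point (between the pads) lies 19 mm behind it; z points along the fingers, y is the direction in which the jaws open and shut (so a half turn about z gives the same grasp; the last joint's range is limited). The gripper opens to 85 mm and grips with 20 to 120 N. Pads are 22 mm wide; open, the fingers measure 114 mm over their backs; the gripper's body (76 mm by 85 mm) begins 54 mm behind the grasp point. The pads swing forward as they close: fully open they stand 13 mm farther back than shut.
Start: joints at [1.273, 0.383, 0.016, 1.37, -0.006, 1.388, -0.046], TCP at [0.145, -0.608, 0.231] pointing down, gripper open.
Joint ranges: [-2.95, 2.95], [-0.25, 2.06], [-1.52, 1.56], [0.18, 2.33], [-1.44, 4.58], [0.02, 2.06], [-3.01, 3.01]. Speed limits (rad/s): [2.39, 2.39, 3.01, 3.01, 3.14, 3.14, 3.14].

## Interface

Orientations are given as [roll, pitch, yaw] about the fixed x, y, z axes, in that order (R = Rz(yaw) Ry(pitch) Rx(roll)).
In Python, from cell import observe, get_image, camera_params, sign_off gives the robot as it stands. The module is installed in compiled form; this text tells all that it offers.
- The arm moves only by the tool move_arm, never from a script. Its arguments are lists of equal length, an entry for each row: "linear": the shift along the tool's x, y, z in m, a list of three; "twist": the turn about the tool's z in degrees. A call has 1 to 20 rows; each row shifts and turns the commanded pose from where the row before left it, along the tool's axes as they then stand; what a row does not reach is not made up. A row lasts 1/10 s, in which the tool goes at most 50 mm and 8.59 degrees, less where a joint would pass 70% of its speed; a pose out of reach is approached as far as the arm can. A call with a gripper value outside its range is refused whole. "fingers" is the opening, from 0 (shut) to 1 (fully open), set as the call begins (left out, the last holds). The fingers move at their own pace and stop on an object; "squeeze" is the grip in N (left out, the last holds). Time passes only in rows, so rows that do not move let the fingers close. It gives the time, the measured TCP pose, the force and the opening at its end, in the units of the state.
- observe(): the state, without advancing time (a new reading comes with each control period).
- get_image(name): name is "scene" or "top"; returns the picture (384x512x3 uint8, red, green, blue); there is no depth.
- camera_params(name): a dict with "intrinsics" (3x3 intrinsics, pixels), "distortion" ([k1, k2, p1, p2, k3] as OpenCV has them; the pictures are not rectified), "R" (3x3) and "t" (3): a world point X has camera coordinates R X + t. Camera axes: x right, y down, z forward; pixel columns grow to the right and rows downward; lengths in m; the calibration is good to about 2 mm. A picture is of the moment at which its call begins. camera_params takes no time and is no camera call.
- sign_off(): hands the job in, once; it reports no verdict.
The state is a dict: "time": time; "joint_pos": joint angles; "qvel": joint speeds; "joint_torque": joint torques, N m; "position": TCP position; "ee_rot": TCP orientation; "contact_force": force on the tool from outside, world axes, zero at the start; "wrist_torque": the same for the moment, N m; "opening": finger opening in m.
Only numpy, scipy, OpenCV 4.12 (cv2) and the standard library are available. Lean on these libraries where they do the work, as an engineer would, in place of code of your own. Each camera call takes 0.05 s, during which the arm holds its last target. There are 200 camera calls.

## Task

Two shoe heels stand on pedestals in the drying box, each under its own round port in the roof. Reach down through the port over the taller heel, lift it out and set it down upright inside the empty tray on the bench, lowering it onto the tray floor rather than dropping it. Do not knock the box, and leave the low heel standing where it is.

Things in the scene. Friction and masses are not known exactly. Their poses are not given: they have to be found in the camera images.
- tall_heel_mid (a point): D-shaped block shoe heel, pale wood on a thin black rubber tread, standing upright on one pedestal of the drying box. Sizes in mm, seen from above: 44 wide along its y, 48 along its x (flat face at x = -26, flat parallel sides from there to x = 0, round back of radius 22 about the point). This is the TALLER one: 60 tall, about 90 g. The point is its centre, half-way up (30 above its foot, 115 above the bench at the start); z is up. It stands under either of the two ports.
- low_heel_mid (a point): D-shaped block shoe heel, pale wood on a thin black rubber tread, standing upright on one pedestal of the drying box. Sizes in mm, seen from above: 44 wide along its y, 48 along its x (flat face at x = -26, flat parallel sides from there to x = 0, round back of radius 22 about the point). This is the LOW one, to be left alone: 30 tall. The point is its centre, half-way up (15 above its foot); z is up.
- drying_box: Sizes in mm. Fixed box with clear walls and a white metal roof, 250 (x) by 420 (y), 150 high to the top of the roof. Origin at the centre of its underside on the bench. The roof is 8 thick and has two round ports of 160 diameter centred at y = -100 and y = +100 of the box (x = 0). Centred under each is a round pedestal 68 across whose top is 85 above the bench.
- tray: Fixed shallow square aluminium tray, open on top, sizes in mm: 170 by 170 outside, walls 4 thick, rim 20 above the bench, flat inner floor 4 above the bench. Origin at the centre of its underside on the bench; axes along its sides, z up.
There are look-alikes about, which are no part of the job. What is shaped like the part that bears tall_heel_mid but blue or green is not meant.

How it is judged:
On the way, in this order (a step that is already met when the one before it is completed fails the run):
1. the tall heel is lifted clear above the roof of the box (height (world z) of tall_heel_mid above 0.185 m), for 0.1 s.
2. the tall heel, still between the fingers, is lowered to the tray floor (foot within about 12 mm of it) (x of tall_heel_mid in the frame of tray between -0.07 and 0.07 m and y of tall_heel_mid in the frame of tray between -0.07 and 0.07 m and z of tall_heel_mid in the frame of tray below 0.047 m and contact force between the fingers and tall_heel above 0.3 N), for 0.05 s.
At the end, for the whole second after the job is handed in: The tall heel stands upright (within 10 degrees) and at rest on the tray floor, inside the rim, released; the low heel still stands on its pedestal within 15 mm of where it was (x of tall_heel_mid in the frame of tray between -0.07 and 0.07 m and y of tall_heel_mid in the frame of tray between -0.07 and 0.07 m and z of tall_heel_mid in the frame of tray between 0.028 and 0.042 m and angle between each of tall_heel_mid, low_heel_mid's own z axis and vertical below 0.175 rad and linear speed of tall_heel below 0.02 m/s and distance of low_heel_mid from where it was at the start of the episode below 0.015 m); the robot touches nothing.
It fails at once if the low heel is moved by more than 15 mm (distance of low_heel_mid from where it was at the start of the episode above 0.015 m).
It fails at once if the robot knocks the box (more than 20 N) (contact force between any of the arm, the fingers and drying_box above 20 N).
It also fails if it takes over 51 s, if anything falls off the work surface, if the arm or the gripper's body presses on something with over 40 N, if the wrist force passes 120 N, or if a joint passes its speed limit or range.

## Working session

There is one attempt and no reset: what is moved stays moved. The work goes in short steps, Python scripts to look and compute and a tool call to move; the robot and the scene stay as the last step left them, time stands still between calls to the robot, and variables do not carry over. Pictures are saved under pics/ and viewed, about 8 in all and at most 12, crops included, and the job is handed in when it is done.

Besides the shell and the picture viewer there is one more tool, called as name(argument=value, ...) on one line, values as JSON. move_arm: Moves the arm, as the interface text tells. Its arguments: {"type":"object","properties":{"linear":{"type":"array","items":{"type":"array","items":{"type":"number"}}},"twist":{"type":"array","items":{"type":"number"}},"fingers":{"type":"number"},"squeeze":{"type":"number"}},"required":["linear","twist"]}

```bash
mkdir -p pics
python3 - <<'E'
from cell import *
import cv2,numpy as np
for n in("scene","top"):
    cv2.imwrite(f"pics/{n}0.png",get_image(n)[:,:,::-1])
    p=camera_params(n);print(n,{k:np.round(v,4).tolist() for k,v in p.items()})
print(observe())
E
```

```text
scene {'intrinsics': [[411.1876, 0.0, 252.6551], [0.0, 411.1876, 196.4331], [0.0, 0.0, 1.0]], 'distortion': [-0.1394, 0.0, 0.0, 0.0, 0.0], 'R': [[-0.7043, 0.7097, 0.0151], [0.5848, 0.5921, -0.5544], [-0.4024, -0.3817, -0.8321]], 't': [0.424, -0.3291, 1.4353]}
top {'intrinsics': [[408.6679, 0.0, 260.7227], [0.0, 408.6679, 185.3283], [0.0, 0.0, 1.0]], 'distortion': [-0.1264, 0.0, 0.0, 0.0, 0.0], 'R': [[0.0078, -0.9999, 0.0137], [-0.9929, -0.0093, -0.1185], [0.1186, -0.0127, -0.9929]], 't': [-0.0034, 0.596, 1.1789]}
{'time': 0.1, 'joint_pos': array([ 1.27311883,  0.3841705 ,  0.01637608,  1.37104855, -0.00629442,
        1.38822426, -0.04647222]), 'qvel': array([ 2.49656816e-04, -2.82168856e-03, -8.37761225e-04, -1.53962698e-03,
       -2.47268044e-04, -1.13564494e-03, -5.58491592e-06]), 'joint_torque': array([ 3.06849208e-03, -6.29133654e+01,  8.47593024e-01, -3.72759461e+01,
        1.68367656e-02,  1.03575623e-02, -2.81211658e-05]), 'position': array([ 0.14531777, -0.60739552,  0.23036888]), 'ee_rot': array([-3.13979171e+00,  3.33166808e-05,  2.34868773e-01]), 'contact_force': array([0.08228413, 0.30746312, 0.27552763]), 'wrist_torque': array([0.03787937, 0.00999574, 0.00994695]), 'opening': 0.08549597197845174}
```

View pics/scene0.png

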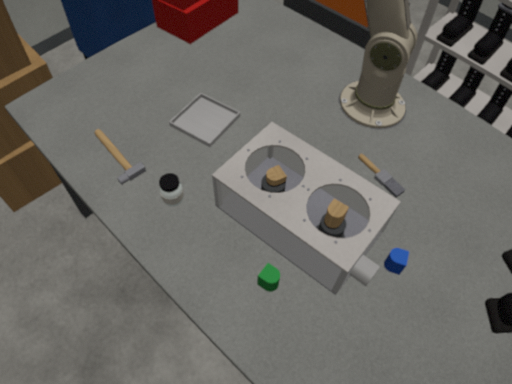

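View pics/top0.png

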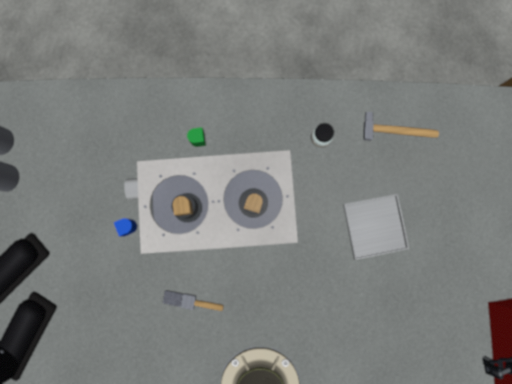

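Candidates: the heel in the +y port (scene 336,213; top 182,206), the heel in the -y port (scene 275,176; top 254,203), and the green (top 197,136) and blue (top 125,227) look-alikes, which are out by colour. The +y heel looks taller. I'll check that in a close crop.

Run:
```python
import cv2,numpy as np
t=cv2.imread("pics/top0.png");s=cv2.imread("pics/scene0.png")
a=cv2.resize(t[170:240,140:290],None,fx=5,fy=5,interpolation=cv2.INTER_CUBIC)
b=cv2.resize(s[150:250,245:375],None,fx=2.4,fy=2.4,interpolation=cv2.INTER_CUBIC)
c=cv2.resize(t[188:264,338:414],(240,240),interpolation=cv2.INTER_CUBIC)
o=np.zeros((350+240,750,3),np.uint8);o[:350]=a;o[350:,:312]=b;o[350:,400:640]=c
cv2.imwrite("pics/crop1.png",o)
```

```text
(no output)
```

View pics/crop1.png

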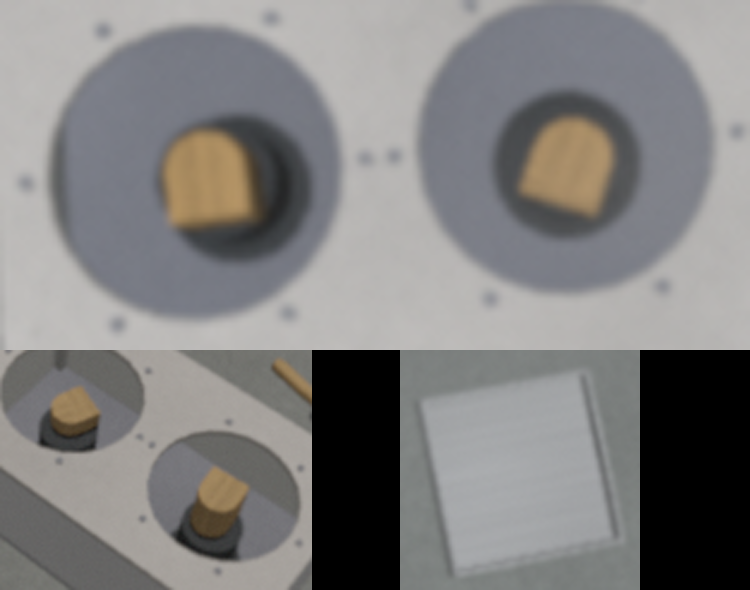

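The crop confirms it: the +y heel (top 182,206) shows tall sides, and the -y heel is low. Next I'll compute the poses.

```bash
cat > h.py <<'E'
from cell import *
import cv2,numpy as np
from scipy.optimize import least_squares
def ray(n,px,z):
    p=camera_params(n);R,t=np.array(p["R"]),np.array(p["t"])
    u=cv2.undistortPoints(np.array(px,float).reshape(-1,1,2),np.array(p["intrinsics"]),np.array(p["distortion"]))[:,0]
    d=np.c_[u,np.ones(len(u))]@R; c=-R.T@t
    return (c+d*((z-c[2])/d[:,2])[:,None])[:,:2]
def proj(n,X):
    p=camera_params(n);R=np.array(p["R"])
    return cv2.projectPoints(np.array(X,float),cv2.Rodrigues(R)[0],np.array(p["t"]),np.array(p["intrinsics"]),np.array(p["distortion"]))[0][:,0]
def fitD(P,w0=0.):
    def f(q):
        c,s=np.cos(q[2]),np.sin(q[2]);L=(P-q[:2])@np.array([[c,-s],[s,c]])
        # rounded part x>0, straight below
        side=np.where(L[:,0]>0,np.hypot(*L.T),abs(L[:,1]))-.022
        return np.where(side>-.026-L[:,0],side,-.026-L[:,0])
    r=least_squares(f,[*P.mean(0),w0]);return r.x,r.fun
E
python3 - <<'E'
from h import *
cv=lambda a,k,x,y:(np.array(a,float)+.5)/k-.5+[x,y]
np.set_printoptions(precision=4,suppress=True)
P=ray("top",cv([(164,185),(168,205),(166,160),(180,138),(204,129),(230,138),(243,160),(247,180),(171,227),(190,226),(210,224),(235,222)],5,140,170),.145)
q,r=fitD(P);print("tall",q,np.degrees(q[2]),r)
print("port",ray("top",cv([(196,172),(566,147)],5,140,170),.15))
T=ray("top",cv([(20,48),(185,20),(222,190),(55,225)],240/76,338,188),.02);print("tray",T,T.mean(0))
c,s=np.cos(q[2]),np.sin(q[2])
for z in(.145,.085):
  X=[[*(q[:2]+np.array([[c,-s],[s,c]])@l),z] for l in[(-.026,-.022),(-.026,.022),(.022,0)]]
  print((proj("scene",X)-[245,150]+.5)*2.4-.5+[0,350])
print(q[:2]+np.array([c,s])*-.011)
E
```

```text
tall [0.5294 0.2186 0.1351] 7.739267106847747 [ 0.0006 -0.0004  0.0004  0.0017  0.0021  0.0014 -0.0001  0.0004  0.0004
  0.0011  0.0014  0.002 ]
port [[0.5298 0.2225]
 [0.5452 0.0241]]
tray [[ 0.5469 -0.2504]
 [ 0.575  -0.4134]
 [ 0.4113 -0.4462]
 [ 0.3791 -0.2822]] [ 0.4781 -0.3481]
[[214.6334 463.3241]
 [250.5134 484.7349]
 [209.1635 505.0358]]
[[204.9089 493.3193]
 [239.0141 514.0715]
 [199.3648 533.8694]]
[0.5185 0.2171]
```

move_arm(linear=[[0,0,0],[0.0246,-0.016,0],[0.0246,-0.016,0],[0.0246,-0.016,0],[0.0246,-0.016,0],[0.0246,-0.016,0],[0.0246,-0.016,0],[0.0246,-0.016,0],[0.0246,-0.016,0],[0.0246,-0.016,0],[0.0246,-0.016,0],[0.0246,-0.016,0],[0.0246,-0.016,0],[0.0246,-0.016,0],[0.0246,-0.016,0],[0.0246,-0.016,0],[0.0246,-0.016,0],[0,0,0]], twist=[5.72,0,0,0,0,0,0,0,0,0,0,0,0,0,0,0,0,0], fingers=1)

```text
time: 1.9
position: [0.5041, -0.2963, 0.2306]
ee_rot: [-3.139, -0.001, 0.142]
contact_force: [1.1, 0.1, -0.1]
opening: 0.0855
```

move_arm(linear=[[0.0051,-0.0298,0],[0.0051,-0.0298,0],[0.0051,-0.0298,0],[0.0051,-0.0298,0],[0.0051,-0.0298,0],[0.0051,-0.0298,0],[0.0051,-0.0298,0],[0.0051,-0.0298,0],[0.0051,-0.0298,0],[0.0051,-0.0298,0],[0.0051,-0.0298,0],[0.0051,-0.0298,0],[0.0051,-0.0298,0],[0.0051,-0.0298,0],[0.0051,-0.0298,0],[0.0051,-0.0298,0],[0.0051,-0.0298,0],[0,0,0],[0,0,0]], twist=[0,0,0,0,0,0,0,0,0,0,0,0,0,0,0,0,0,0,0])

```text
time: 3.8
position: [0.5184, 0.2125, 0.2309]
ee_rot: [3.141, 0.001, 0.136]
contact_force: [0.2, -1.0, -0.8]
opening: 0.0853
```

Run:
```python
from h import *
o=observe();print(o["joint_pos"],o["position"],o["ee_rot"],o["contact_force"])
s=get_image("scene");t=get_image("top")
a=cv2.resize(s[60:270,200:450],(500,420),interpolation=cv2.INTER_CUBIC)
b=cv2.resize(t[150:290,110:260],(300,280),interpolation=cv2.INTER_CUBIC)
o=np.zeros((420,800,3),np.uint8);o[:,:500]=a;o[:280,500:]=b
cv2.imwrite("pics/c2.png",o[:,:,::-1])
```

```text
[ 0.01240341  0.29475111 -0.57004424  1.53159372  0.16075138  1.36336314
 -2.00584174] [0.51843657 0.21253451 0.23087027] [3.14135612e+00 9.35551862e-04 1.36288836e-01] [ 0.24440765 -0.96260525 -0.83650433]
```

View pics/c2.png

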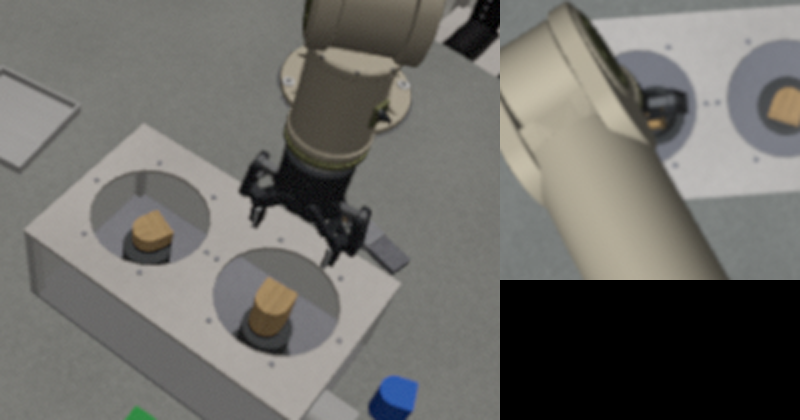

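The open gripper is above the +y port, with both heels undisturbed and the tall heel at crop (270,305). I'll correct y by 4.5 mm and lower partway.

move_arm(linear=[[0.0006,-0.0045,0],[0,0,0.015],[0,0,0.015],[0,0,0.015],[0,0,0.013],[0,0,0.012],[0,0,0],[0,0,0]], twist=[0,0,0,0,0,0,0,0])

```text
time: 4.7
position: [0.5188, 0.217, 0.1615]
ee_rot: [-3.141, 0.0, 0.135]
contact_force: [-0.6, -0.2, 0.5]
opening: 0.0853
```

Run:
```python
from h import *
s=get_image("scene")
a=cv2.resize(s[130:255,280:400],(720,750)[::1],interpolation=cv2.INTER_CUBIC)[:600]
cv2.imwrite("pics/c3.png",a[:,:,::-1])
print((proj("scene",[[*observe()["position"]]])-[280,130])*6)
```

```text
[[358.55572333 430.87511533]]
```

View pics/c3.png

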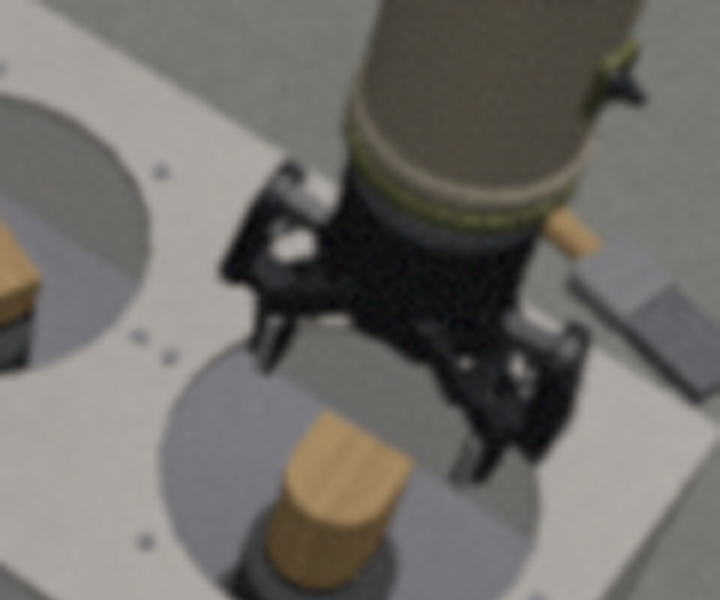

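The fingertips at crop (265,365) and (480,475) straddle the heel, and the midpoint matches the projected TCP. I'll go down and close.

move_arm(linear=[[0,0,0.012],[0,0,0.012],[0,0,0.012],[0,0,0.012],[0,0,0.0105],[0,0,0],[0,0,0],[0,0,0]], twist=[0,0,0,0,0,0,0,0])

```text
time: 5.55
position: [0.5191, 0.2173, 0.1034]
ee_rot: [-3.141, -0.001, 0.135]
contact_force: [-0.9, -0.2, -0.4]
opening: 0.0858
```

move_arm(linear=[[0,0,0],[0,0,0],[0,0,0],[0,0,0],[0,0,0],[0,0,0],[0,0,0],[0,0,0],[0,0,0],[0,0,0],[0,0,0],[0,0,0]], twist=[0,0,0,0,0,0,0,0,0,0,0,0], fingers=0, squeeze=40)

```text
time: 6.75
position: [0.519, 0.2172, 0.1033]
ee_rot: [-3.141, -0.001, 0.135]
contact_force: [-0.3, -0.3, 5.1]
opening: 0.0438
```

move_arm(linear=[[0,0,-0.004],[0,0,-0.008],[0,0,-0.012],[0,0,-0.014],[0,0,-0.014],[0,0,-0.014],[0,0,-0.014],[0,0,-0.014],[0,0,-0.014],[0,0,-0.014],[0,0,-0.012],[0,0,-0.006],[0,0,0],[0,0,0]], twist=[0,0,0,0,0,0,0,0,0,0,0,0,0,0])

```text
time: 8.15
position: [0.5185, 0.2169, 0.2424]
ee_rot: [3.141, 0.001, 0.135]
contact_force: [-1.2, -1.1, -1.5]
opening: 0.0435
```

Run:
```python
from h import *
s=get_image("scene")
a=cv2.resize(s[100:255,240:420],(696,600),interpolation=cv2.INTER_CUBIC)
cv2.imwrite("pics/c4.png",a[:,:,::-1])
# expected foot (x,y) under point at z
for z in(.203,.213):print((proj("scene",[[.5294,.2186,z+.01],[.5294,.2186,z]])-[240,100])*3.87)
```

```text
[[393.41936998 359.82231575]
 [390.26383171 368.97297536]]
[[396.62536    350.51463756]
 [393.41936998 359.82231575]]
```

View pics/c4.png

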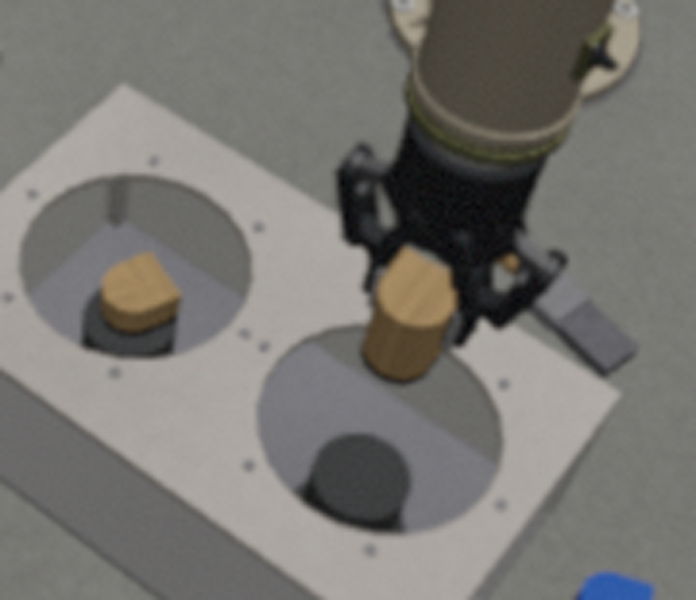

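The heel is held upright above the roof at crop (405,320), and the low heel at (140,295) hasn't moved. Next I'll carry it to the tray.

move_arm(linear=[[-0.0023,0.01,0],[-0.0046,0.02,0],[-0.0071,0.031,0],[-0.0071,0.031,0],[-0.0071,0.031,0],[-0.0071,0.031,0],[-0.0071,0.031,0],[-0.0071,0.031,0],[-0.0071,0.031,0],[-0.0071,0.031,0],[-0.0071,0.031,0],[-0.0071,0.031,0],[-0.0071,0.031,0],[-0.0071,0.031,0],[-0.0071,0.031,0],[-0.0071,0.031,0],[-0.0071,0.031,0],[-0.0071,0.031,0],[-0.0046,0.02,0],[-0.0021,0.009,0]], twist=[0,0,0,0,0,0,0,0,0,0,0,0,0,0,0,0,0,0,0,0])

```text
time: 10.2
position: [0.4654, -0.353, 0.242]
ee_rot: [-3.141, 0.002, 0.131]
contact_force: [-0.3, -0.5, -1.1]
opening: 0.0437
```

move_arm(linear=[[0,0,0],[0,0,0.01],[0,0,0.02],[0,0,0.02],[0,0,0.02],[0,0,0.02],[0,0,0.02],[0,0,0.02],[0,0,0.02],[0,0,0.01],[0,0,0.01],[0,0,0],[0,0,0]], twist=[0,0,0,0,0,0,0,0,0,0,0,0,0])

```text
time: 11.5
position: [0.4678, -0.3499, 0.0733]
ee_rot: [3.141, -0.001, 0.135]
contact_force: [-0.6, -0.1, -1.0]
opening: 0.0435
```

Run:
```python
from h import *
print(observe()["position"])
s=get_image("scene");t=get_image("top")
a=cv2.resize(s[60:160,140:260],(480,400),interpolation=cv2.INTER_CUBIC)
b=cv2.resize(t[180:270,330:420],(320,320),interpolation=cv2.INTER_CUBIC)
o=np.zeros((400,800,3),np.uint8);o[:,:480]=a;o[:320,480:]=b
cv2.imwrite("pics/c5.png",o[:,:,::-1])
```

```text
[ 0.46780156 -0.34990976  0.0733375 ]
```

View pics/c5.png

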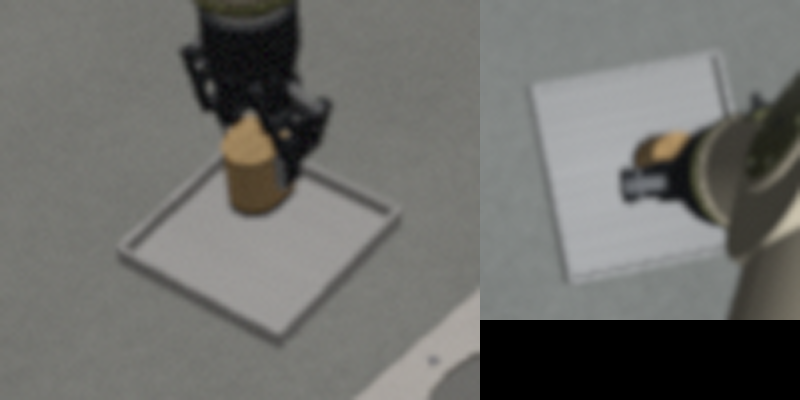

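The heel is upright over the tray, with its foot still about 50 mm up. I'll lower it, slowing near contact.

move_arm(linear=[[0,0,0.01],[0,0,0.012],[0,0,0.012],[0,0,0.008],[0,0,0.004],[0,0,0.002],[0,0,0],[0,0,0]], twist=[0,0,0,0,0,0,0,0])

```text
time: 12.4
position: [0.4677, -0.3502, 0.0252]
ee_rot: [3.141, -0.001, 0.135]
contact_force: [-0.2, -0.3, -1.3]
opening: 0.0439
```

move_arm(linear=[[0,0,0.001],[0,0,0.001],[0,0,0.001],[0,0,0],[0,0,0]], twist=[0,0,0,0,0])

```text
time: 12.9
position: [0.4675, -0.3501, 0.0223]
ee_rot: [3.141, -0.0, 0.135]
contact_force: [-1.8, 1.3, 5.0]
opening: 0.0439
```

Contact shows (+5 N, at the expected height). I'll release and retreat.

move_arm(linear=[[0,0,0],[0,0,0],[0,0,0],[0,0,0],[0,0,0],[0,0,0],[0,0,0],[0,0,0],[0,0,0],[0,0,0]], twist=[0,0,0,0,0,0,0,0,0,0], fingers=1)

```text
time: 13.9
position: [0.4674, -0.35, 0.0218]
ee_rot: [-3.142, -0.0, 0.135]
contact_force: [-0.9, -0.2, 0.2]
opening: 0.086
```

move_arm(linear=[[0,0,-0.005],[0,0,-0.01],[0,0,-0.015],[0,0,-0.02],[0,0,-0.02],[0,0,-0.02],[0,0,-0.02],[0,0,-0.02],[0,0,-0.02],[0,0,-0.02],[0,0,-0.02],[0,0,-0.01],[0,0,0],[0,0,0],[0,0,0]], twist=[0,0,0,0,0,0,0,0,0,0,0,0,0,0,0])

```text
time: 15.4
position: [0.4668, -0.3497, 0.2206]
ee_rot: [-3.14, 0.001, 0.135]
contact_force: [-0.4, -1.1, -0.4]
opening: 0.0851
```

Run:
```python
from h import *
o=observe();print(o["position"],o["opening"],o["contact_force"])
s=get_image("scene");t=get_image("top")
a=cv2.resize(s[70:230,150:350],(500,400),interpolation=cv2.INTER_CUBIC)
b=cv2.resize(t[180:270,330:420],(300,300),interpolation=cv2.INTER_CUBIC)
o=np.zeros((400,800,3),np.uint8);o[:,:500]=a;o[:300,500:]=b
cv2.imwrite("pics/c6.png",o[:,:,::-1])
```

```text
[ 0.46683659 -0.34970803  0.22062939] 0.08510346724669154 [-0.39624025 -1.06832637 -0.42347408]
```

View pics/c6.png

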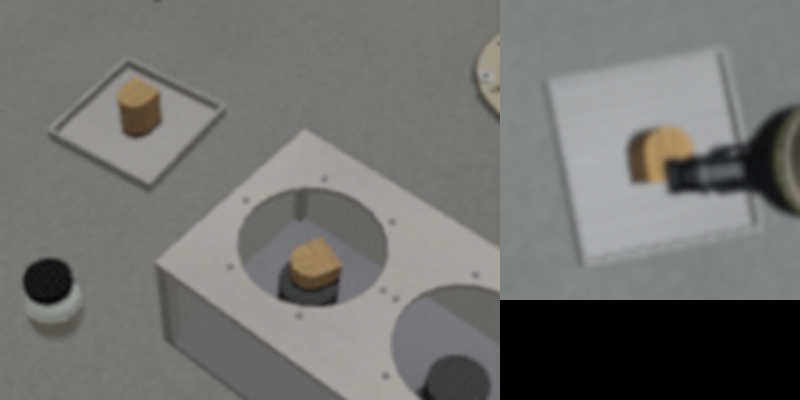

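The tall heel stands upright in the tray's middle (crop 140,108), the low heel is still on its pedestal (315,265), and the gripper is clear.

```bash
python3 -c "
from cell import *
print(sign_off())"
```

```text
the job is handed in; nothing more can be done
None
```

I lifted the tall heel out through the +y port and set it down upright near the middle of the tray. I then released it, moved clear and handed the job in at about 15.5 s; it reported no verdict.

- **Grasp and lift:** I gripped the heel across its flat sides at 40 N. The fingers stopped at an opening of 44 mm, which matches the heel's width. A picture showed it held upright above the roof.
- **Placing:** I lowered it slowly until the tool force rose to about 5 N, at the height I expected for the tray floor, and only then opened the fingers.
- **Last pictures:** The tall heel stands upright inside the tray rim and the low heel is still on its pedestal. The gripper is open, about 0.2 m above the bench.
- **Box:** The force readings after each move showed no knock on the box; I did not see readings during the moves.

No check failed. I judged the final positions by eye in the pictures and did not remeasure them. The only mend was a 4.5 mm y correction above the port before the descent.

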